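# Lay the straightedge along the clamped board

## Robot

A 6-joint arm with a two-finger parallel gripper is mounted at the origin on the work surface. World frame = base frame: x ahead of the robot, y to its left, z up, the work surface at z = 0. Lengths are in m, angles in rad, forces in N, time in s.
With the tool pointing down it reaches from about 0.425 to 0.95 m from the base axis. Payload 3.5 kg.
Tool frame: the origin (TCP) lies midway between the tips of the shut fingers; the grasp point (between the pads) lies 19 mm behind it; y points along the fingers, x is the direction in which the jaws open and shut, and the axes are right-handed (so a half turn about y gives the same grasp; the last joint's range is limited). The gripper opens to 85 mm and grips with 20 to 120 N. Pads are 22 mm wide; open, the fingers measure 114 mm over their backs; the gripper's body (76 mm by 85 mm) begins 54 mm behind the grasp point. The pads swing forward as they close: fully open they stand 13 mm farther back than shut.
Start: joints at [-1.316, 0.286, 1.577, -0, 1.279, -0.15], TCP at [0.266, -0.62, 0.231] pointing down, gripper open.
Joint ranges: [-2.77, 2.77], [-0.9, 2.22], [0.21, 2.48], [-1.53, 4.67], [0.24, 2.81], [-2.84, 2.84]. Speed limits (rad/s): [2.79, 2.79, 3.14, 3.14, 3.14, 3.14].

## Interface

Orientations are given as a unit quaternion [x, y, z, w].
In Python, from plant import ctrl, viewer gives the robot as it stands.
- The arm moves only by the tool step_arm, never from a script. Its argument "rows" is a list of rows, each a list of 3 entries, a list of its own where there are three numbers: the turn, a rotation vector about the tool's x, y, z in degrees, then the shift along the tool's x, y, z in mm, then the closure, from 0 (fully open) to 1 (shut). A call has 1 to 10 rows; each row is the pose to reach, as a shift and turn from the pose commanded when the call began, along the tool's axes at that moment; what a row does not reach only later rows make up. A row lasts 1/12 s, in which the tool goes at most 41.7 mm and 7.16 degrees, less where a joint would pass 70% of its speed; a pose out of reach is approached as far as the arm can. A call with a gripper value outside its range is refused whole. The fingers move at their own pace and stop on an object; "newtons" is the grip in N (left out, the last holds). Time passes only in rows, so rows that repeat a pose let the fingers close. It gives the time, the measured TCP pose, the force and the opening at its end, in the units of the state.
- ctrl.get_state(): the state, without advancing time (a new reading comes with each control period).
- viewer.read_camera(name): name is "side" or "top"; returns (picture, depth): 384x512x3 uint8, red, green, blue; 384x512 float32, m along the optical axis (not along the pixel's ray), 0 where there is no reading.
- viewer.calibration(name): a dict with "K" (3x3 intrinsics, pixels), "R" (3x3) and "t" (3): a world point X has camera coordinates R X + t. Camera axes: x right, y down, z forward; pixel columns grow to the right and rows downward; lengths in m; the calibration is good to about 2 mm. A picture is of the moment at which its call begins. calibration takes no time and is no camera call.
- ctrl.sign_off(): hands the job in, once; it reports no verdict.
The state is a dict: "time": time; "qpos": joint angles; "dq": joint speeds; "joint_efforts": joint torques, N m; "eef_pos": TCP position; "tcp_rot": TCP orientation; "contact_force": force on the tool from outside, world axes, zero at the start; "wrist_torque": the same for the moment, N m; "opening": opening from 0.0 (shut) to 1.0 (fully open).
Only numpy, scipy, OpenCV 4.12 (cv2) and the standard library are available. Lean on these libraries where they do the work, as an engineer would, in place of code of your own. Each camera call takes 0.05 s, during which the arm holds its last target.

## Task

Lay the aluminium straightedge flat on the router bed with one of its long edges flush against the free long edge of the clamped plywood board (the long edge without clamps), neither end sticking out past the board's corners, and let go of it. Do not move the wooden batten, the jar or the plywood ring.

Things in the scene. Friction and masses are not known exactly. Their poses are not given: they have to be found in the camera images.
- straightedge_mid (a point): Loose aluminium straightedge, about 0.4 kg, with a black arched handle. The flat bar is 240 mm long (its y), 50 mm wide (x), 10 mm thick; both long edges are alike and a half turn makes no difference. The point is at the middle of its length and width, 26 mm above its underside; z up. It starts flat on the bed, left or right of the board, roughly square to the board's long edges.
- straightedge_grip (a point): Centre of the handle's grip rail, 41 mm above the bar's underside, straight above the bar's middle; axes as the bar's. The rail runs along the bar: 110 mm long, 14 mm wide, from 30 to 52 mm above the underside, on two posts at its ends (free space under its middle).
- free_edge (a point): The board's free long edge, the one nearer the robot: the point is at the middle of the edge, on its upright face, 6 mm above the bed. y runs along the edge, x into the board, away from the robot; z up. The edge is 300 mm long; its direction varies by about 20 degrees. A bar lying flush has its middle at x = -25 mm here, and its ends are within the corners when its middle is within 30 mm along y.
- board: Plywood board 300 mm long (y), 160 mm wide (x), 12 mm thick, immovable, with two round milled grooves on top. Two steel clamps up to 40 mm high hold its far long edge (+x). Origin under its centre.
- batten_mid (a point): Bystander: plain loose wooden batten without handle, 220 x 40 x 22 mm, lying on the side of the board where the straightedge is not; the point is at its centre, its length along y.
- jar_mid (a point): Bystander: loose glass jar with steel lid, 60 mm across, 75 mm high; the point is at its centre.
- ring_mid (a point): Bystander: loose flat plywood ring, 90 mm outside, 60 mm inside, 12 mm thick; the point is at its centre.
- straightedge: the same straightedge; origin under its middle, on its underside

How it is judged:
By the outcome, as a careful person would: the job done as asked, in the order asked, and still so for the second after the job is handed in, with the robot touching nothing.
It also fails if it takes over 35 s, if anything falls off the work surface, if the arm or the gripper's body presses on something with over 40 N, if the wrist force passes 120 N, or if a joint passes its speed limit or range.

## Working session

There is one attempt and no reset: what is moved stays moved. The work goes in short steps, Python scripts to look and compute and a tool call to move; the robot and the scene stay as the last step left them, time stands still between calls to the robot, and variables do not carry over. Pictures are saved under pics/ and viewed, and the job is handed in when it is done.

Besides the shell and the picture viewer there is one more tool, called after "Request:" by a JSON object that holds its "api" and its "payload", one argument or row to a line. step_arm: Moves the arm, as the interface text tells. Its arguments: {"type":"object","properties":{"rows":{"type":"array"},"newtons":{"type":"number"}},"required":["rows"]}

```bash
mkdir -p pics; ls; python3 - <<'E'
from plant import ctrl, viewer
import cv2,numpy as np
s=ctrl.get_state();print(s)
for n in("top","side"):
    p,d=viewer.read_camera(n);cv2.imwrite(f"pics/{n}0.png",cv2.resize(p[:,:,::-1],(800,600)))
    np.savez(f"{n}0.npz",p=p,d=d,**viewer.calibration(n));print(n,viewer.calibration(n))
E
```

```text
pics
{'time': 0.0, 'qpos': array([-1.31597009e+00,  2.87167092e-01,  1.57821238e+00,  2.65845881e-05,
        1.27858625e+00, -1.49988059e-01]), 'dq': array([ 8.77896779e-05,  5.02664896e-05, -1.51275771e-03,  5.99976850e-04,
        2.50006180e-03, -3.28719080e-04]), 'joint_efforts': array([ 4.12366635e-04, -4.05973113e+01, -2.92626661e+01, -1.34587840e-04,
        5.85052432e-03, -1.32680708e-05]), 'eef_pos': array([ 0.2657177 , -0.61977254,  0.22992707]), 'tcp_rot': array([-0.58973675,  0.38989831, -0.38866328,  0.59087286]), 'contact_force': array([ 1.19464605,  0.14078025, -0.16273872]), 'wrist_torque': array([-0.03431577, -0.02673137,  0.00432151]), 'opening': 0.9995744516912225}
top {'K': array([[405.83616154,   0.        , 249.44054922],
       [  0.        , 405.83616154, 191.49036086],
       [  0.        ,   0.        ,   1.        ]]), 'R': array([[ 0.00376609, -0.99998968,  0.00254017],
       [-0.99874699, -0.00388815, -0.04989322],
       [ 0.04990258, -0.00234908, -0.99875133]]), 't': array([-0.01483848,  0.55682301,  0.98461754])}
side {'K': array([[472.9873717 ,   0.        , 256.58419863],
       [  0.        , 472.9873717 , 187.00183013],
       [  0.        ,   0.        ,   1.        ]]), 'R': array([[-0.77283187, -0.63458009, -0.00624593],
       [-0.45100227,  0.55613011, -0.69808041],
       [ 0.44646148, -0.53668186, -0.71599213]]), 't': array([0.42304923, 0.28751897, 1.08220338])}
```

View pics/top0.png

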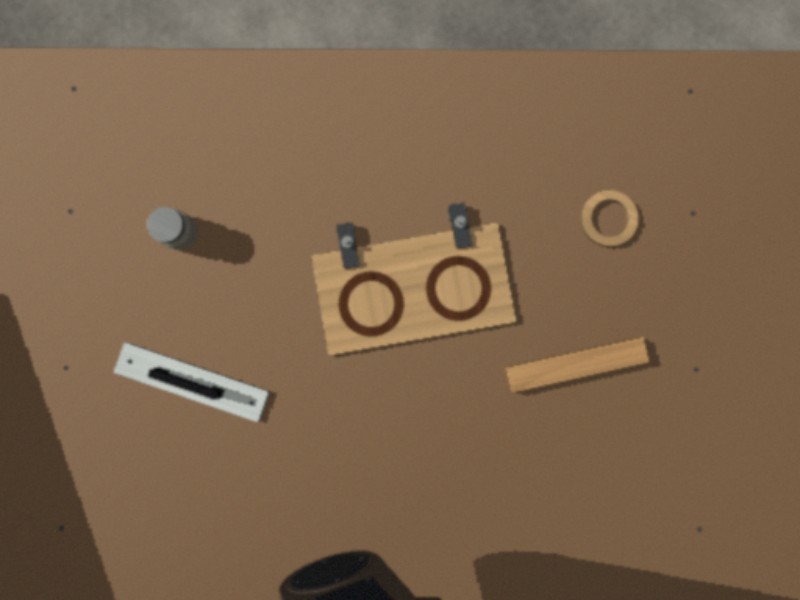

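View pics/side0.png

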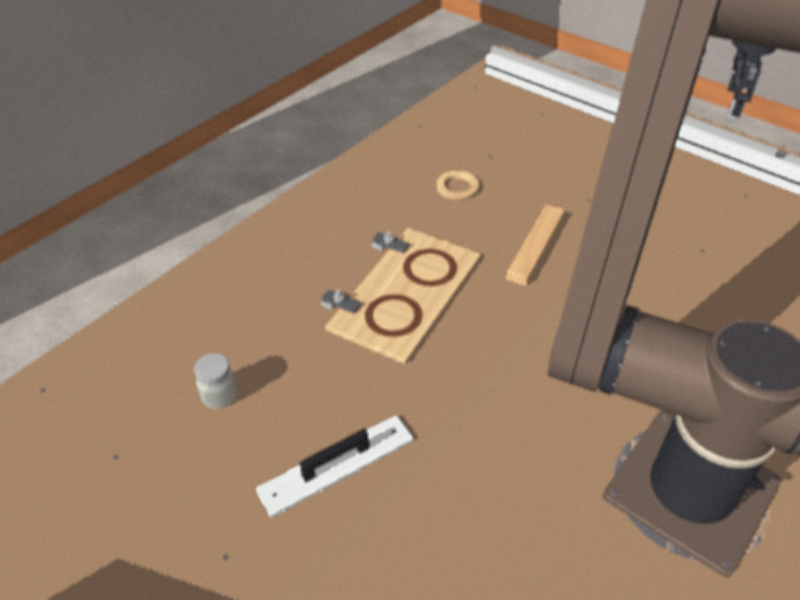

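The top picture shows the bar at (115–269, 343–421) on the left, the board's free edge from about (329,354) to (517,322), the batten at right. I'll enlarge for exact corners.

```bash
python3 - <<'E'
import numpy as np,cv2
f=np.load("top0.npz");p=f['p'][:,:,::-1]
a=cv2.resize(p[210:280,65:185],None,fx=6.5,fy=6.5,interpolation=cv2.INTER_CUBIC)
b=cv2.resize(p[130:240,190:340],None,fx=5,fy=5,interpolation=cv2.INTER_CUBIC)
cv2.imwrite("pics/a0.png",a);cv2.imwrite("pics/b0.png",b)
E
```

```text
(no output)
```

View pics/a0.png

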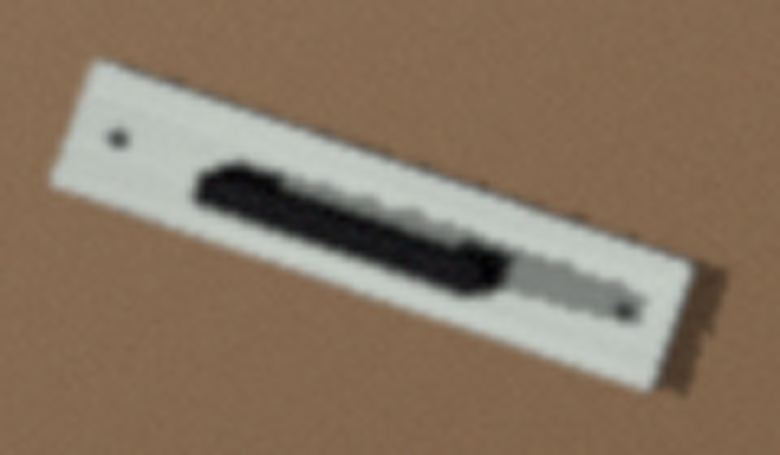

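View pics/b0.png

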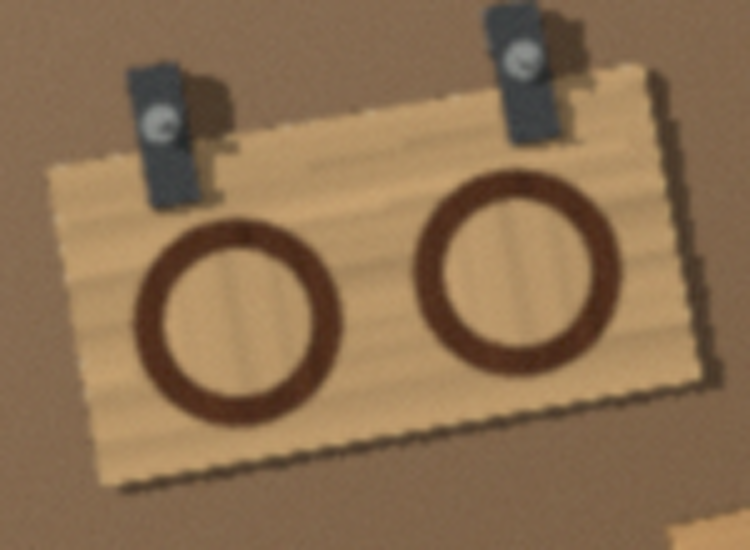

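Crop a: bar corners (95,60), (50,185), (653,392), (693,263). Crop b: board corners (47,170), (103,487), (703,381), (645,66).

```bash
cat > h.py <<'E'
import numpy as np,cv2
from scipy.spatial.transform import Rotation as Ro
def world(c,uv,z):
    r=np.linalg.inv(c['K'])@np.c_[uv,np.ones(len(uv))].T
    C=-c['R'].T@c['t'];d=(c['R'].T@r).T
    return C+d*((z-C[2])/d[:,2])[:,None]
def uncrop(q,f,x0,y0): return (np.array(q,float)+.5)/f-.5+np.array([x0,y0])
def rect(w,name):
    w=w[:,:2];c=w.mean(0)
    # w order: TL,BL,BR,TR in image ; long axis along TL-TR
    l=(w[0]+w[1]-w[2]-w[3])/2; s=(w[0]+w[3]-w[1]-w[2])/2
    print(name,"c",c.round(4),"len",np.linalg.norm(l).round(4),"wid",np.linalg.norm(s).round(4),"ang(y from +y, ccw)",np.degrees(np.arctan2(-l[0],l[1])).round(2),"short ang",np.degrees(np.arctan2(s[1],s[0])).round(2))
    return c,l/np.linalg.norm(l)
def proj(c,X):
    q=(c['R']@np.atleast_2d(X).T).T+c['t'];q=(c['K']@q.T).T;return q[:,:2]/q[:,2:]
E
python3 - <<'E'
from h import *
c=np.load("top0.npz")
w=world(c,uncrop([(95,60),(50,185),(653,392),(693,263)],6.5,65,210),.010)
rect(w,"bar")
b=world(c,uncrop([(47,170),(103,487),(703,381),(645,66)],5,190,130),.012)
cb,l=rect(b,"board");print(b.round(4)); m=(b[1]+b[2])/2;print("edge mid",m, "edge ang",np.degrees(np.arctan2(-(b[1]-b[2])[0],(b[1]-b[2])[1])))
s=np.load("side0.npz")
for n,q in(("bar",w),("board",b)):print(n,(proj(s,q)*1.5625+.28).round(1).tolist())
R=Ro.from_quat([-0.58973675,0.38989831,-0.38866328,0.59087286]).as_matrix();print(R)
# handle
d=c['d'];hh=uncrop([(200,190),(230,165),(500,265),(465,293)],6.5,65,210);print(hh,rect(world(c,hh,.052),"rail"))
E
```

```text
bar c [0.4265 0.2997] len 0.2402 wid 0.05 ang(y from +y, ccw) -18.47 short ang -17.56
board c [ 0.574 -0.05 ] len 0.3003 wid 0.1587 ang(y from +y, ccw) 10.18 short ang 10.32
[[ 0.6255  0.1123  0.012 ]
 [ 0.4694  0.0833  0.012 ]
 [ 0.5225 -0.2117  0.012 ]
 [ 0.6786 -0.1838  0.012 ]]
edge mid [ 0.49591202 -0.06421415  0.012     ] edge ang 10.209535405740596
bar [[255.7, 489.0], [270.2, 515.8], [413.6, 438.1], [395.3, 415.5]]
board [[325.9, 326.5], [405.6, 360.4], [481.1, 253.9], [408.8, 227.8]]
[[ 3.93840330e-01 -5.73556674e-04  9.19178691e-01]
 [-9.19175884e-01  2.30284929e-03  3.93840565e-01]
 [-2.34261988e-03 -9.99997184e-01  3.79755460e-04]]
rail c [0.4287 0.2952] len 0.1038 wid 0.015 ang(y from +y, ccw) -20.37 short ang 129.64
[[ 95.34615385 238.80769231]
 [ 99.96153846 234.96153846]
 [141.5        250.34615385]
 [136.11538462 254.65384615]] (array([0.42865372, 0.29518405]), array([0.34813869, 0.93744304]))
```

Sizes match (240×50, 300×159 mm), and the side-camera reprojection agrees within ~3 px. Bar mid ≈ (0.4265, 0.2997), its x-axis at −18°. Edge mid ≈ (0.496, −0.064), at 10.2°. I'll travel high through a waypoint, turning the jaws on the way.

Request:
{"api": "step_arm", "payload": {
  "rows": [
    [[0,-7,0],[-25,0,36],0],
    [[0,-14,0],[-50,0,72],0],
    [[0,-21,0],[-75,0,108],0],
    [[0,-28,0],[-100,0,144],0],
    [[0,-35,0],[-124,0,180],0],
    [[0,-42,0],[-149,0,217],0],
    [[0,-48.6,0],[-174,0,253],0],
    [[0,-48.6,0],[-199,0,289],0],
    [[0,-48.6,0],[-223,0,325],0],
    [[0,-48.6,0],[-248,0,361],0]
  ],
  "newtons": 60
}}

```text
time: 0.93
eef_pos: [0.4891, -0.2662, 0.2309]
tcp_rot: [-0.698, 0.112, -0.112, 0.698]
contact_force: [-0.3, -0.9, -0.2]
opening: 1.002
```

```bash
cat >> h.py <<'E'
def goto(pos,jaw=None):
    from plant import ctrl
    s=ctrl.get_state();R=Ro.from_quat(s['tcp_rot']).as_matrix()
    a=np.degrees(np.arctan2(R[1,0],R[0,0]))
    print("t",round(s['time'],2),"pos",s['eef_pos'].round(4),"jaw",a.round(2),"tilt",R[:,1].round(4),"F",s['contact_force'].round(1),"open",round(s['opening'],3),"q",s['qpos'].round(2))
    print("shift mm",((R.T@(np.array(pos)-s['eef_pos']))*1000).round(1), "turn y",None if jaw is None else round(-(jaw-a),2))
E
python3 -c "
from h import *
goto([.4265,.2997,.17],-18.2)"
```

```text
t 0.93 pos [ 0.4891 -0.2662  0.2309] jaw -18.22 tilt [-4.e-04  4.e-04 -1.e+00] F [-0.3 -0.9 -0.2] open 1.002 q [-0.68  0.03  1.87  0.    1.25 -0.36]
shift mm [-236.4   61.2  518. ] turn y -0.02
```

Request:
{"api": "step_arm", "payload": {
  "rows": [
    [[0,0,0],[-12,0,37],0],
    [[0,0,0],[-24,0,74],0],
    [[0,0,0],[-36,0,110],0],
    [[0,0,0],[-48,0,147],0],
    [[0,0,0],[-60,0,184],0],
    [[0,0,0],[-73,0,221],0],
    [[0,0,0],[-85,0,258],0],
    [[0,0,0],[-97,0,295],0],
    [[0,0,0],[-109,0,332],0],
    [[0,0,0],[-109,0,332],0]
  ]
}}

```text
time: 1.77
eef_pos: [0.4876, 0.0868, 0.231]
tcp_rot: [-0.698, 0.11, -0.109, 0.699]
contact_force: [-1.1, 0.6, 0.1]
opening: 0.999
```

```bash
python3 -c "
from h import *
goto([.4265,.2997,.13],-18.2)"
```

```text
t 1.77 pos [0.4876 0.0868 0.231 ] jaw -17.83 tilt [-8.0e-04  2.7e-03 -1.0e+00] F [-1.1  0.6  0.1] open 0.999 q [-0.03 -0.12  2.01  0.    1.25  0.28]
shift mm [-123.2  101.6  183.8] turn y 0.37
```

Request:
{"api": "step_arm", "payload": {
  "rows": [
    [[0,0,0],[-20,5,30],0],
    [[0,0,0],[-40,20,60],0],
    [[0,0,0],[-60,40,92],0],
    [[0,0,0],[-82,60,124],0],
    [[0,0,0],[-105,80,155],0],
    [[0,0,0],[-123,100,180],0],
    [[0,0,0],[-123,100,180],0],
    [[0,0,0],[-123,100,180],0],
    [[0,0,0],[-123,100,180],0]
  ]
}}

```text
time: 2.52
eef_pos: [0.4284, 0.2902, 0.1313]
tcp_rot: [0.698, -0.112, 0.112, -0.698]
contact_force: [0.1, -0.1, 0.5]
opening: 1.001
```

```bash
python3 -c "
from h import *
goto([.4265,.2997,.024],-18.2)"
```

```text
t 2.52 pos [0.4284 0.2902 0.1313] jaw -18.19 tilt [-0.e+00 -5.e-04 -1.e+00] F [ 0.1 -0.1  0.5] open 1.001 q [ 0.4   0.05  2.04 -0.    1.05  0.72]
shift mm [ -4.8 107.3   8.5] turn y 0.01
```

Request:
{"api": "step_arm", "payload": {
  "rows": [
    [[0,0,0],[-5,20,8.5],0],
    [[0,0,0],[-5,50,8.5],0],
    [[0,0,0],[-5,75,8.5],0],
    [[0,0,0],[-5,95,8.5],0],
    [[0,0,0],[-5,107,8.5],0],
    [[0,0,0],[-5,107,8.5],0],
    [[0,0,0],[-5,107,8.5],0]
  ]
}}

```text
time: 3.1
eef_pos: [0.4272, 0.2995, 0.025]
tcp_rot: [-0.698, 0.112, -0.113, 0.698]
contact_force: [1.2, 0.1, 0.3]
opening: 1.004
```

```bash
python3 -c "
from h import *
goto([.4265,.2997,.024],-18.2)
from plant import viewer
p,d=viewer.read_camera('side');cv2.imwrite('pics/s1.png',cv2.resize(p[230:370,120:300,::-1],None,fx=4,fy=4,interpolation=cv2.INTER_CUBIC))"
```

```text
t 3.1 pos [0.4272 0.2995 0.025 ] jaw -18.3 tilt [ 7.e-04  2.e-04 -1.e+00] F [1.2 0.1 0.3] open 1.004 q [ 0.42  0.23  2.08 -0.    0.84  0.74]
shift mm [-0.7  1.  -0.1] turn y -0.1
```

View pics/s1.png

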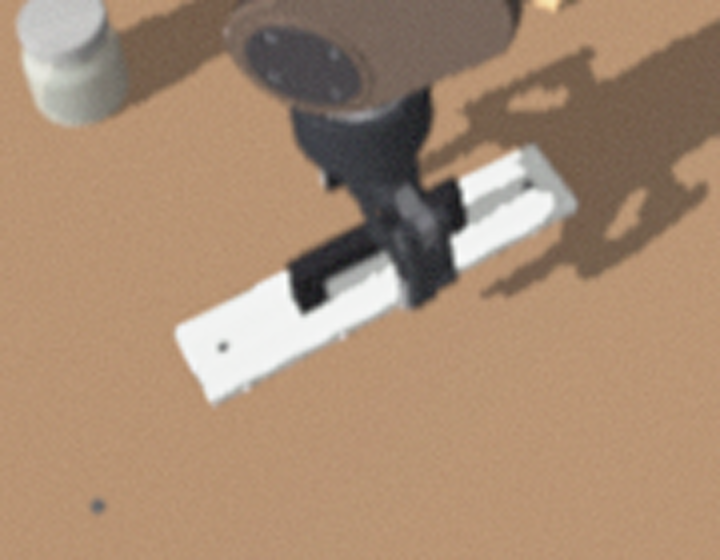

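The open fingers straddle the rail near its middle (near finger at (420,290), rail from (290,290) to (460,200)), with no contact force. Closing.

Request:
{"api": "step_arm", "payload": {
  "rows": [
    [[0,0,0],[0,0,0],1],
    [[0,0,0],[0,0,0],1],
    [[0,0,0],[0,0,0],1],
    [[0,0,0],[0,0,0],1],
    [[0,0,0],[0,0,0],1],
    [[0,0,0],[0,0,0],1],
    [[0,0,0],[0,0,0],1],
    [[0,0,0],[0,0,0],1]
  ],
  "newtons": 70
}}

```text
time: 3.82
eef_pos: [0.4269, 0.3004, 0.0248]
tcp_rot: [-0.698, 0.111, -0.112, 0.698]
contact_force: [1.9, -0.8, 1.3]
opening: 0.152
```

```bash
python3 -c "
from h import *
goto([.43,.29,.10],10.2)"
```

```text
t 3.82 pos [0.4269 0.3004 0.0248] jaw -18.18 tilt [ 1.7e-03  4.0e-04 -1.0e+00] F [ 1.9 -0.8  1.3] open 0.152 q [ 0.42  0.23  2.08 -0.    0.84  0.74]
shift mm [  6.3 -75.2  -8.8] turn y -28.38
```

Request:
{"api": "step_arm", "payload": {
  "rows": [
    [[0,0,0],[0,-15,0],1],
    [[0,0,0],[0,-40,0],1],
    [[0,0,0],[0,-65,0],1],
    [[0,0,0],[0,-85,0],1],
    [[0,0,0],[0,-85,0],1],
    [[0,0,0],[0,-85,0],1]
  ]
}}

```text
time: 4.32
eef_pos: [0.4259, 0.3002, 0.1092]
tcp_rot: [-0.698, 0.112, -0.112, 0.698]
contact_force: [-0.5, 0.7, -3.5]
opening: 0.154
```

```bash
python3 -c "
from h import *
goto([.4575,-.0589,.11],10.2)
from plant import viewer
p,d=viewer.read_camera('side');cv2.imwrite('pics/s2.png',cv2.resize(p[170:370,120:340,::-1],None,fx=3,fy=3,interpolation=cv2.INTER_CUBIC))"
```

```text
t 4.32 pos [0.4259 0.3002 0.1092] jaw -18.21 tilt [ 2.e-04  4.e-04 -1.e+00] F [-0.5  0.7 -3.5] open 0.154 q [0.42 0.09 2.05 0.   1.01 0.74]
shift mm [ 142.2   -1.  -331.2] turn y -28.41
```

View pics/s2.png

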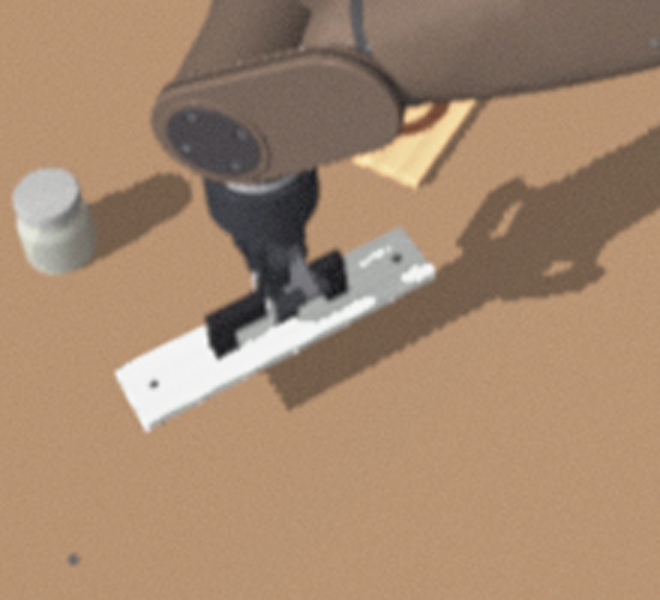

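The bar is held level at the rail's middle (rail from (210,335) to (345,270)). Moving to 12 mm in front of the edge, high.

Request:
{"api": "step_arm", "payload": {
  "rows": [
    [[0,-2,0],[10,0,-23],1],
    [[0,-5,0],[24,0,-56],1],
    [[0,-9,0],[40,0,-92],1],
    [[0,-13,0],[56,0,-130],1],
    [[0,-17,0],[72,0,-168],1],
    [[0,-21,0],[88,0,-206],1],
    [[0,-24,0],[104,0,-244],1],
    [[0,-27,0],[120,0,-280],1],
    [[0,-28.4,0],[133,0,-310],1],
    [[0,-28.4,0],[142,0,-331],1]
  ]
}}

```text
time: 5.2
eef_pos: [0.4558, -0.0609, 0.1068]
tcp_rot: [-0.704, -0.061, 0.064, 0.705]
contact_force: [0.4, -0.0, -3.0]
opening: 0.148
```

Request:
{"api": "step_arm", "payload": {
  "rows": [
    [[0,0,0],[0,0,0],1],
    [[0,0,0],[0,0,0],1],
    [[0,0,0],[0,0,0],1]
  ]
}}

```text
time: 5.45
eef_pos: [0.456, -0.0577, 0.1073]
tcp_rot: [-0.703, -0.061, 0.064, 0.705]
contact_force: [0.1, -0.2, -3.6]
opening: 0.15
```

```bash
python3 -c "
from h import *
goto([.4575,-.0589,.0255],10.2)
from plant import viewer
p,d=viewer.read_camera('top');cv2.imwrite('pics/t3.png',cv2.resize(p[130:280,170:430,::-1],None,fx=3,fy=3,interpolation=cv2.INTER_CUBIC))
p,d=viewer.read_camera('side');cv2.imwrite('pics/s3.png',cv2.resize(p[100:300,150:400,::-1],None,fx=3,fy=3,interpolation=cv2.INTER_CUBIC))"
```

```text
t 5.45 pos [ 0.456  -0.0577  0.1073] jaw 10.17 tilt [-0.0042  0.0021 -1.    ] F [ 0.1 -0.2 -3.6] open 0.15 q [-0.35 -0.05  2.19  0.    1.01 -0.53]
shift mm [ 1.6 81.7 -1.7] turn y -0.03
```

View pics/t3.png

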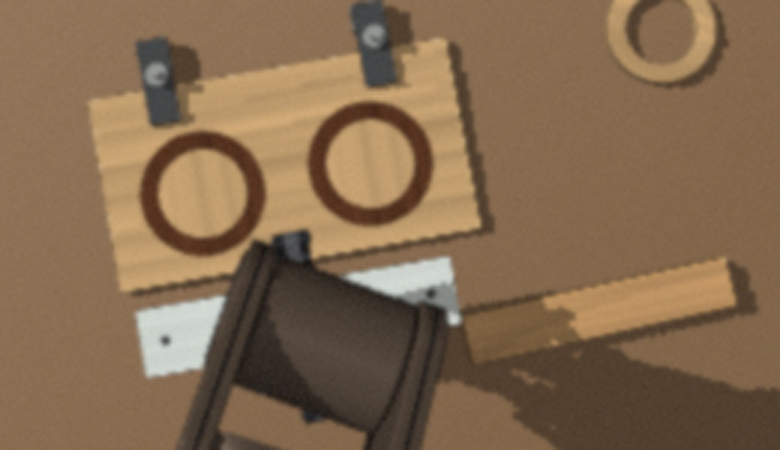

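View pics/s3.png

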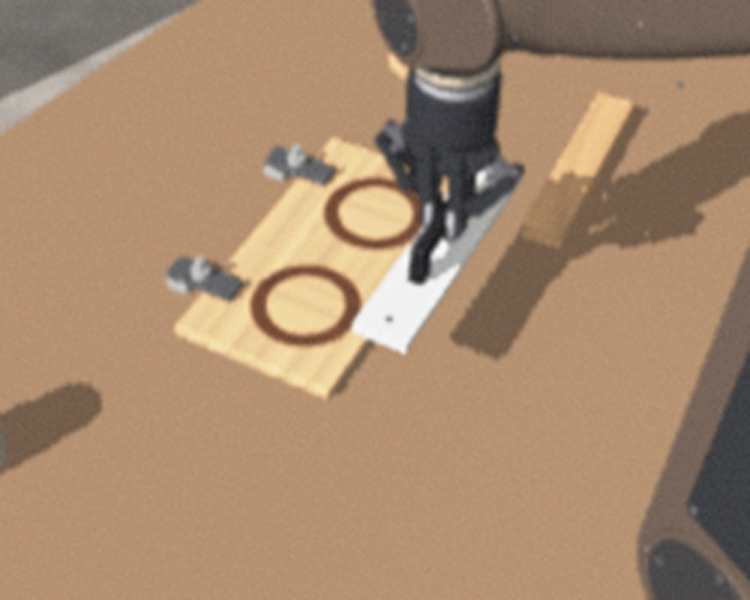

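Top: bar corners (137,313), (148,377), (451,258); right lower about (460,323); batten's near end at (463,312)–(474,362). Check the held bar's true pose and the batten gap.

```bash
python3 -c "
from h import *
c=np.load('top0.npz')
w=world(c,uncrop([(137,313),(148,377),(461,323),(451,258)],3,170,130),.092)
rect(w,'bar')
t=world(c,uncrop([(463,312),(474,362)],3,170,130),.022)
b=world(c,uncrop([(121,290),(484,230)],3,170,130),.012);print(b)
e=np.array([.496,-.0642]);a=np.radians(10.2);X=np.array([np.cos(a),np.sin(a)]);Y=np.array([-X[1],X[0]])
for q in (w,t,b):print(np.c_[(q[:,:2]-e)@X,(q[:,:2]-e)@Y].round(4))
"
```

```text
bar c [ 0.4536 -0.0581] len 0.2394 wid 0.0489 ang(y from +y, ccw) 10.02 short ang 9.36
[[ 0.47098267  0.0837554   0.012     ]
 [ 0.52116557 -0.21364144  0.012     ]]
[[-0.016   0.1332]
 [-0.0645  0.1332]
 [-0.0656 -0.1055]
 [-0.0164 -0.1069]]
[[-0.0638 -0.1206]
 [-0.1049 -0.122 ]]
[[ 0.0016  0.15  ]
 [-0.0017 -0.1515]]
```

Request:
{"api": "step_arm", "payload": {
  "rows": [
    [[0,0,0],[0,15,0],1],
    [[0,0,0],[0,40,0],1],
    [[0,0,0],[0,60,0],1],
    [[0,0,0],[0,75,0],1],
    [[0,0,0],[0,80,0],1],
    [[0,0,0],[0,80,0],1],
    [[0,0,0],[0,80,0],1]
  ]
}}

```text
time: 6.13
eef_pos: [0.4579, -0.058, 0.0296]
tcp_rot: [0.704, 0.063, -0.063, -0.704]
contact_force: [0.3, -0.1, -3.9]
opening: 0.151
```

```bash
python3 -c "
from h import *
goto([.4715,-.0565,.0255],10.2)
"
```

```text
t 6.13 pos [ 0.4579 -0.058   0.0296] jaw 10.26 tilt [ 2.e-04  0.e+00 -1.e+00] F [ 0.3 -0.1 -3.9] open 0.151 q [-0.35  0.1   2.22  0.    0.83 -0.53]
shift mm [13.7  4.1 -0.9] turn y 0.06
```

Request:
{"api": "step_arm", "payload": {
  "rows": [
    [[0,0,0],[0,3,0],1],
    [[0,0,0],[3,3,0],1],
    [[0,0,0],[6,3,0],1],
    [[0,0,0],[8,3,0],1],
    [[0,0,0],[9,3,0],1],
    [[0,0,0],[9,3,0],1]
  ]
}}

```text
time: 6.63
eef_pos: [0.467, -0.0571, 0.0267]
tcp_rot: [0.704, 0.063, -0.063, -0.704]
contact_force: [0.0, -1.3, -3.9]
opening: 0.154
```

Request:
{"api": "step_arm", "payload": {
  "rows": [
    [[0,0,0],[0.5,0,0],1],
    [[0,0,0],[1,0,0],1],
    [[0,0,0],[1.5,0,0],1],
    [[0,0,0],[1.5,0,0],1]
  ]
}}

```text
time: 6.97
eef_pos: [0.468, -0.0568, 0.0263]
tcp_rot: [-0.704, -0.063, 0.063, 0.704]
contact_force: [0.6, -0.4, -3.9]
opening: 0.152
```

Request:
{"api": "step_arm", "payload": {
  "rows": [
    [[0,0,0],[0.5,0,0],1],
    [[0,0,0],[1,0,0],1],
    [[0,0,0],[1,0,0],1]
  ]
}}

```text
time: 7.22
eef_pos: [0.469, -0.0566, 0.0264]
tcp_rot: [0.704, 0.063, -0.063, -0.704]
contact_force: [0.0, 0.2, -3.1]
opening: 0.149
```

```bash
python3 -c "
from h import *
goto([.4715,-.0565,.0255],10.2)
from plant import viewer
p,d=viewer.read_camera('side');cv2.imwrite('pics/s4.png',cv2.resize(p[140:240,190:330,::-1],None,fx=5,fy=5,interpolation=cv2.INTER_CUBIC))"
```

```text
t 7.22 pos [ 0.469  -0.0566  0.0264] jaw 10.19 tilt [ 2.e-04 -1.e-04 -1.e+00] F [ 0.   0.2 -3.1] open 0.149 q [-0.34  0.13  2.19 -0.    0.82 -0.51]
shift mm [ 2.5  0.9 -0.3] turn y -0.01
```

View pics/s4.png

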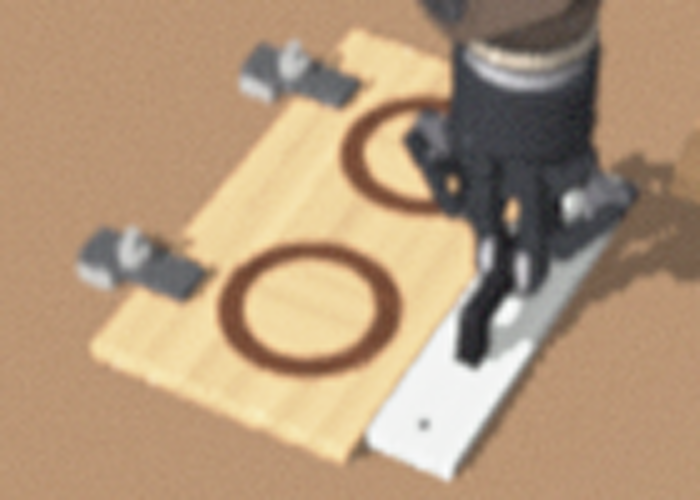

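The side view shows the bar's corner (370,440) close to the board corner (350,460), no contact force yet. Continuing in 1 mm steps.

Request:
{"api": "step_arm", "payload": {
  "rows": [
    [[0,0,0],[0.5,0,0],1],
    [[0,0,0],[1,0,0],1],
    [[0,0,0],[1,0,0],1]
  ]
}}

```text
time: 7.52
eef_pos: [0.47, -0.0564, 0.0264]
tcp_rot: [0.704, 0.063, -0.063, -0.704]
contact_force: [-0.8, 0.0, -3.8]
opening: 0.149
```

Request:
{"api": "step_arm", "payload": {
  "rows": [
    [[0,0,0],[0.5,0,0],1],
    [[0,0,0],[1,0,0],1],
    [[0,0,0],[1,0,0],1]
  ]
}}

```text
time: 7.77
eef_pos: [0.4707, -0.0563, 0.0263]
tcp_rot: [0.704, 0.063, -0.063, -0.704]
contact_force: [-0.4, -0.3, -3.4]
opening: 0.153
```

Request:
{"api": "step_arm", "payload": {
  "rows": [
    [[0,0,0],[0.5,0,0],1],
    [[0,0,0],[1,0,0],1],
    [[0,0,0],[1,0,0],1]
  ]
}}

```text
time: 8.02
eef_pos: [0.471, -0.0561, 0.0261]
tcp_rot: [-0.704, -0.062, 0.064, 0.704]
contact_force: [-3.7, -1.2, -1.5]
opening: 0.151
```

Contact reached (−3.7 N). A bit more push to square the yaw, while lowering onto the bed.

Request:
{"api": "step_arm", "payload": {
  "rows": [
    [[0,0,0],[0.5,0.5,0],1],
    [[0,0,0],[1,1,0],1],
    [[0,0,0],[1,1.5,0],1],
    [[0,0,0],[1,1.5,0],1]
  ]
}}

```text
time: 8.35
eef_pos: [0.471, -0.0558, 0.0246]
tcp_rot: [-0.704, -0.061, 0.065, 0.705]
contact_force: [-7.1, -1.7, 2.6]
opening: 0.148
```

```bash
python3 -c "
from h import *
goto([.4715,-.0565,.0248],10.2)
from plant import viewer,ctrl
print(ctrl.get_state()['wrist_torque'])
p,d=viewer.read_camera('side');cv2.imwrite('pics/s5.png',cv2.resize(p[140:240,190:330,::-1],None,fx=5,fy=5,interpolation=cv2.INTER_CUBIC))
p,d=viewer.read_camera('top');cv2.imwrite('pics/t5.png',cv2.resize(p[170:260,190:350,::-1],None,fx=5,fy=5,interpolation=cv2.INTER_CUBIC))"
```

```text
t 8.35 pos [ 0.471  -0.0558  0.0246] jaw 10.26 tilt [-5.6e-03  3.0e-04 -1.0e+00] F [-7.1 -1.7  2.6] open 0.148 q [-0.33  0.14  2.18 -0.    0.83 -0.51]
shift mm [ 0.4 -0.2 -0.8] turn y 0.06
[-0.41384966  1.28224151  0.17796973]
```

View pics/s5.png

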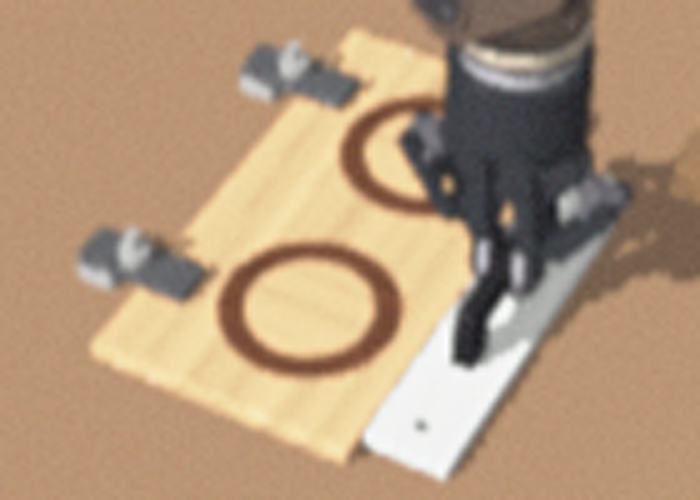

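View pics/t5.png

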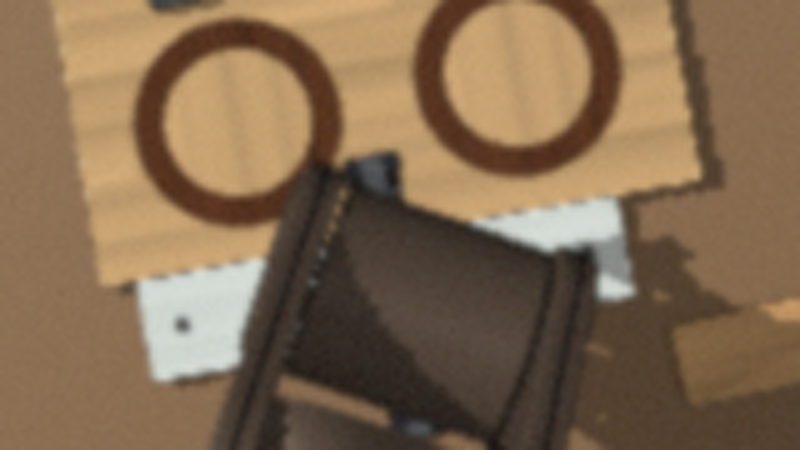

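It appears flush over the whole edge, with both ends inside (bar ends at u≈137 and ≈620, corners at 103 and 703). Push slightly more with a softer grip so the bar squares itself, relax to nearly zero push, then open.

Request:
{"api": "step_arm", "payload": {
  "rows": [
    [[0,0,0],[1,0,0],1],
    [[0,0,0],[2,0,0],1],
    [[0,0,0],[2.5,0,0],1],
    [[0,0,0],[2.5,0,0],1]
  ],
  "newtons": 25
}}

```text
time: 8.78
eef_pos: [0.4712, -0.0558, 0.0248]
tcp_rot: [-0.704, -0.059, 0.068, 0.705]
contact_force: [-15.4, -3.8, 10.4]
opening: 0.152
```

Request:
{"api": "step_arm", "payload": {
  "rows": [
    [[0,0,0],[-1.5,0,0],1],
    [[0,0,0],[-3,0,0],1],
    [[0,0,0],[-3.5,0,0],1],
    [[0,0,0],[-3.5,0,0],1]
  ]
}}

```text
time: 9.12
eef_pos: [0.471, -0.0558, 0.0247]
tcp_rot: [-0.704, -0.062, 0.064, 0.705]
contact_force: [-5.4, -0.7, 0.9]
opening: 0.15
```

```bash
python3 -c "
from h import *
goto([.4715,-.0565,.0248],10.2)
"
```

```text
t 9.12 pos [ 0.471  -0.0558  0.0247] jaw 10.23 tilt [-2.4e-03  4.0e-04 -1.0e+00] F [-5.4 -0.7  0.9] open 0.15 q [-0.33  0.13  2.19 -0.    0.82 -0.51]
shift mm [ 0.4 -0.1 -0.7] turn y 0.03
```

Request:
{"api": "step_arm", "payload": {
  "rows": [
    [[0,0,0],[-0.5,0,0],1],
    [[0,0,0],[-1,0,0],1],
    [[0,0,0],[-1,0,0],0.5],
    [[0,0,0],[-1,0,0],0.5],
    [[0,0,0],[-1,0,0],0.5],
    [[0,0,0],[-1,0,0],0.5],
    [[0,0,0],[-1,0,0],0.5]
  ]
}}

```text
time: 9.7
eef_pos: [0.4718, -0.0565, 0.0254]
tcp_rot: [0.705, 0.063, -0.062, -0.704]
contact_force: [-0.4, -0.3, 0.5]
opening: 0.504
```

Request:
{"api": "step_arm", "payload": {
  "rows": [
    [[0,0,0],[0,-10,0],0.5],
    [[0,0,0],[0,-30,0],0.5],
    [[0,0,0],[0,-60,0],0.5],
    [[0,0,0],[0,-95,0],0.5],
    [[0,0,0],[0,-130,0],0.5],
    [[0,0,0],[0,-130,0],0.5]
  ]
}}

```text
time: 10.2
eef_pos: [0.4758, -0.0578, 0.1638]
tcp_rot: [0.707, 0.068, -0.058, -0.702]
contact_force: [0.9, -1.5, 0.6]
opening: 0.503
```

```bash
python3 -c "
from h import *
goto([.4715,-.0565,.0248],10.2)
from plant import viewer,ctrl
p,d=viewer.read_camera('side');cv2.imwrite('pics/s6.png',cv2.resize(p[140:240,190:330,::-1],None,fx=5,fy=5,interpolation=cv2.INTER_CUBIC))"
```

```text
t 10.2 pos [ 0.4758 -0.0578  0.1638] jaw 10.2 tilt [ 0.0152 -0.0051 -0.9999] F [ 0.9 -1.5  0.6] open 0.503 q [-0.33 -0.09  2.12  0.    1.1  -0.51]
shift mm [ -5.9 138.9   3.1] turn y 0.0
```

View pics/s6.png

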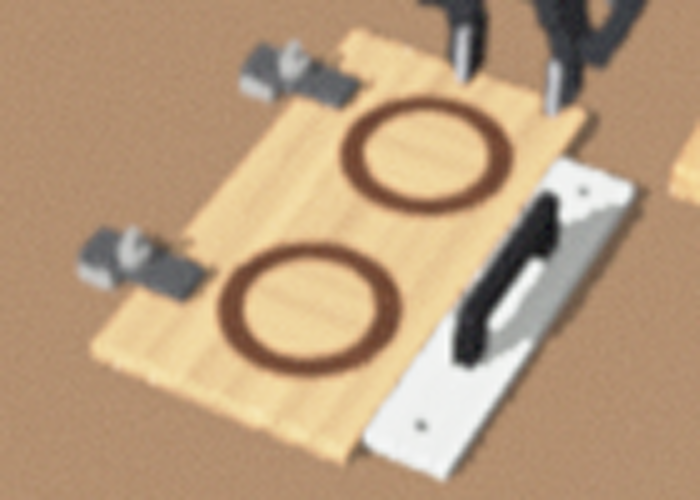

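Released, lifted; the bar lies along the edge without visible gap. Moving the arm aside to check from above.

Request:
{"api": "step_arm", "payload": {
  "rows": [
    [[0,0,0],[5,-20,-30],0.5],
    [[0,0,0],[12,-40,-65],0.5],
    [[0,0,0],[20,-60,-100],0.5],
    [[0,0,0],[30,-60,-140],0.5],
    [[0,0,0],[40,-60,-180],0.5],
    [[0,0,0],[50,-60,-220],0.5],
    [[0,0,0],[60,-60,-260],0.5],
    [[0,0,0],[60,-60,-300],0.5],
    [[0,0,0],[60,-60,-330],0.5],
    [[0,0,0],[60,-60,-330],0.5]
  ]
}}

```text
time: 11.08
eef_pos: [0.5877, -0.3758, 0.2129]
tcp_rot: [0.705, 0.061, -0.062, -0.704]
contact_force: [0.2, -0.1, 0.3]
opening: 0.504
```

```bash
python3 -c "
from h import *
goto([.4715,-.0565,.0248],10.2)
from plant import viewer,ctrl
p,d=viewer.read_camera('top');np.savez('top6.npz',p=p,d=d);cv2.imwrite('pics/t6.png',cv2.resize(p[150:250,195:335,::-1],None,fx=5.5,fy=5.5,interpolation=cv2.INTER_CUBIC))
cv2.imwrite('pics/t6f.png',p[:,:,::-1])"
```

```text
t 11.08 pos [ 0.5877 -0.3758  0.2129] jaw 9.92 tilt [-0.0012 -0.001  -1.    ] F [ 0.2 -0.1  0.3] open 0.504 q [-0.71  0.35  1.53 -0.    1.26 -0.89]
shift mm [-59.2 187.9 334.7] turn y -0.28
```

View pics/t6.png

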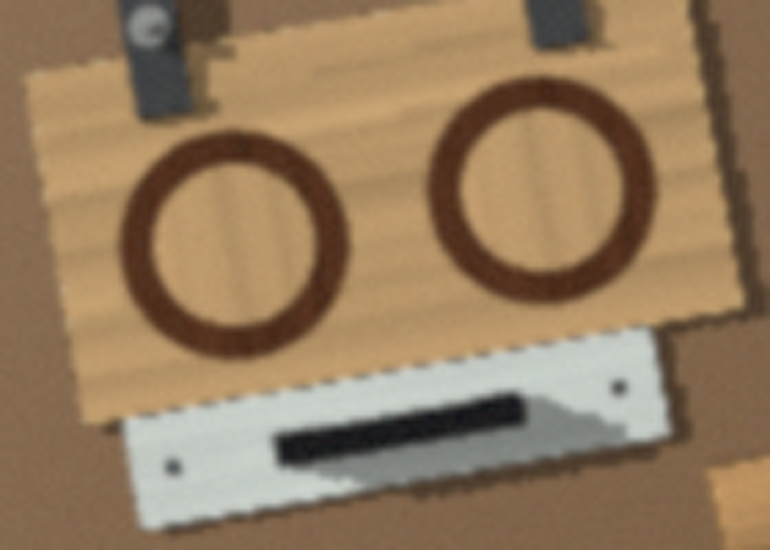

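View pics/t6f.png

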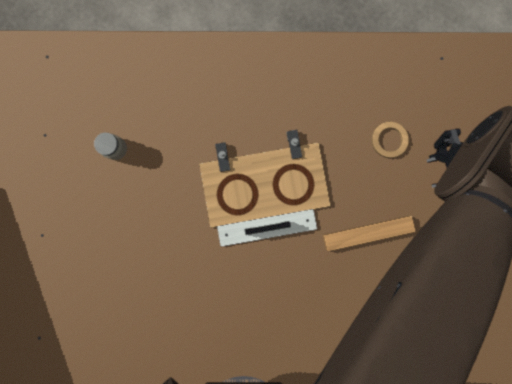

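Crop: bar corners (123,418), (145,530), (671,436), (655,328), with no brown gap along the edge. Numeric check, plus whether the bystanders changed.

```bash
python3 -c "
from h import *
c=np.load('top0.npz')
w=world(c,uncrop([(123,418),(145,530),(671,436),(655,328)],5.5,195,150),.010);rect(w,'bar')
e=np.array([.496,-.0642]);a=np.radians(10.2);X=np.array([np.cos(a),np.sin(a)]);Y=np.array([-X[1],X[0]])
print(np.c_[(w[:,:2]-e)@X,(w[:,:2]-e)@Y].round(4),((w[:,:2].mean(0)-e)@X).round(4))
p0=c['p'].astype(int);p1=np.load('top6.npz')['p'].astype(int);g=lambda p:cv2.GaussianBlur(p.astype(np.float32),(5,5),0)
D=abs(g(p0)-g(p1)).max(2)
for n,(x0,x1,y0,y1) in dict(jar=(90,130,128,165),ring=(368,414,118,162),batten=(320,420,212,255)).items():print(n,D[y0:y1,x0:x1].max().round(1),D[y0:y1,x0:x1].mean().round(2))
"
```

```text
bar c [ 0.4688 -0.0565] len 0.2402 wid 0.0497 ang(y from +y, ccw) 10.04 short ang 9.93
[[ 0.0004  0.1331]
 [-0.0504  0.1319]
 [-0.05   -0.1069]
 [-0.0013 -0.1086]] -0.0254
jar 4.0 2.3
ring 4.3 2.49
batten 65.4 6.03
```

Bar centre at x = −25.4 mm, y ≈ +12 mm. The right end could be ~1 mm off, so I'll zoom in on both ends (and the batten) before signing off.

```bash
python3 -c "
from h import *
c=np.load('top0.npz');p1=np.load('top6.npz')['p'];p0=c['p']
f=lambda p,x,y:cv2.resize(p[y:y+28,x:x+38,::-1],None,fx=10,fy=10,interpolation=cv2.INTER_CUBIC)
cv2.imwrite('pics/z6.png',np.vstack([np.hstack([f(p1,205,210),f(p1,295,195)]),np.hstack([f(p0,318,225),f(p1,318,225)])]))
D=abs(p0.astype(int)-p1.astype(int)).max(2);print(D[212:255,320:395].max(),D[212:255,320:395].mean())
# red-blue gap profile perpendicular to edge: sample along edge
K=c;e=np.array([.496,-.0642]);a=np.radians(10.2);X=np.array([np.cos(a),np.sin(a)]);Y=np.array([-X[1],X[0]])
g=p1.astype(np.float32);sat=g[:,:,0]-g[:,:,2]
for y in (-.095,-.06,.0,.05,.09,.12):
  xs=np.arange(-.010,.0101,.0005);acc=0
  for dy in np.arange(-.012,.0121,.002):
    P=np.array([[*(e+x*X+(y+dy)*Y),.011] for x in xs]);q=proj(c,P).astype(np.float32);acc=acc+cv2.remap(sat,q[:,0:1],q[:,1:2],cv2.INTER_LINEAR)[:,0]
  acc/=13;mid=(acc.min()+acc.max())/2;print(y,'edge at mm',(xs[np.argmax(acc>mid)]*1000).round(2),'Lum',acc[::5].round(0))
"
```

```text
31 3.209922480620155
-0.095 edge at mm 1.0 Lum [ 1.  2.  2.  5. 26. 65. 81. 82. 81.]
-0.06 edge at mm 1.0 Lum [-0. -0. -0.  3. 25. 64. 81. 82. 81.]
0.0 edge at mm 1.0 Lum [-0. -0.  0.  3. 26. 66. 81. 82. 81.]
0.05 edge at mm 1.0 Lum [-1. -1. -1.  3. 28. 68. 81. 82. 81.]
0.09 edge at mm 1.0 Lum [-0. -0. -0.  3. 28. 67. 81. 82. 81.]
0.12 edge at mm 1.0 Lum [ 1.  1.  0.  5. 31. 70. 82. 82. 80.]
```

View pics/z6.png

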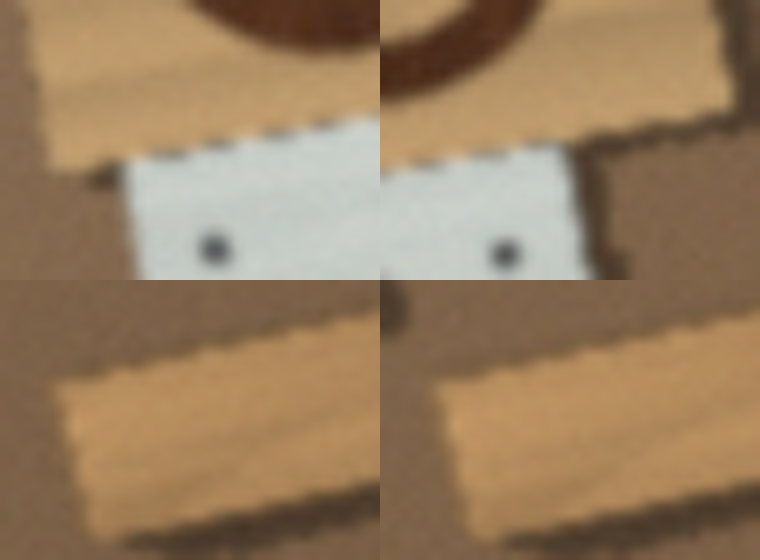

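```bash
python3 -c "
from h import *
c=np.load('top0.npz');p1=np.load('top6.npz')['p'].astype(np.float32).mean(2)
e=np.array([.496,-.0642]);a=np.radians(10.2);X=np.array([np.cos(a),np.sin(a)]);Y=np.array([-X[1],X[0]])
for y in (-.09,-.06,-.03,.0,.03,.06,.09,.12):
  xs=np.arange(-.006,.0061,.0005);acc=0
  for dy in np.arange(-.012,.0121,.001):
    P=np.array([[*(e+x*X+(y+dy)*Y),.011] for x in xs]);q=proj(c,P).astype(np.float32);acc=acc+cv2.remap(p1,q[:,0:1],q[:,1:2],cv2.INTER_LINEAR)[:,0]
  acc/=25;print(y,acc.min().round(1),'bar',acc[0].round(0),'board',acc[-1].round(0), 'deficit mm', (np.sum(np.minimum(acc-np.where(xs<0.0008,acc[0],acc[-1]),0))*.5/70).round(2))
"
```

```text
-0.09 150.4 bar 199.0 board 151.0 deficit mm -1.1
-0.06 150.9 bar 198.0 board 152.0 deficit mm -1.05
-0.03 150.2 bar 197.0 board 151.0 deficit mm -1.13
0.0 151.3 bar 199.0 board 152.0 deficit mm -0.99
0.03 150.5 bar 202.0 board 152.0 deficit mm -1.3
0.06 150.7 bar 202.0 board 152.0 deficit mm -1.4
0.09 150.5 bar 201.0 board 152.0 deficit mm -1.35
0.12 149.4 bar 198.0 board 151.0 deficit mm -1.59
```

The colour boundary is uniform along the whole seam and no bed colour shows through. At most there are a few tenths of a millimetre at the left end. The batten end, jar and ring haven't moved, so I'm handing in.

```bash
python3 -c "
from plant import ctrl
print(ctrl.sign_off())"
```

```text
the job is handed in; nothing more can be done
None
```

I picked up the straightedge by its handle, turned it square to the board and set it down against the free edge. After pressing it on with up to about 15 N, I let go, moved the arm clear and handed the job in at about 11 s.

**Position:** the last top image puts the bar's middle at x = −25.4 mm (flush is −25 mm) and about 12 mm along the edge, so both ends are inside the corners.

**Flushness:** the seam runs along the whole edge with no bed showing through. The checks disagree slightly on the bar's angle:
- Corners I read by hand suggested up to about 1.5 mm off at the right end.
- The boundary between bar and board showed no change along the seam.
- Seam brightness hints at a few tenths of a millimetre at the left end.

I took these as near the measuring limit and did not nudge the bar again.

**Bystanders:** the jar and ring match the first picture. The batten's near end also looks unmoved, but the arm overlapped the area around its far end in that last picture, so I couldn't compare the two there. The gripper was touching nothing at hand-in.

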